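# Close the terminal cover and hold the inspection mirror on its marker

### The arm

A 7-joint arm with a two-finger parallel gripper is mounted at the origin on the work surface. World frame = base frame: x ahead of the robot, y to its left, z up, the work surface at z = 0. Lengths are in mm, angles in rad, forces in N, time in s.
With the tool pointing down it reaches from about 400 to 875 mm from the base axis. Payload 4.4 kg.
Tool frame: the origin (TCP) lies on the centre line of the jaws, within the pads' length; the fingertips stand ctrl.nose_length ahead of it and the grasp point (between the pads) lies 6 mm ahead of it (ctrl.nose_length is the distance from the TCP to the fingertips, in mm); z points along the fingers, y is the direction in which the jaws open and shut (so a half turn about z gives the same grasp; the last joint's range is limited). The gripper opens to 85 mm and grips with 20 to 120 N. Pads are 22 mm wide; open, the fingers measure 114 mm over their backs; the gripper's body (76 mm by 85 mm) begins 54 mm behind the grasp point. The pads swing forward as they close: fully open they stand 13 mm farther back than shut.
Start: joints at [-1.367, 0.628, 0.038, 1.517, -0.027, 0.996, -0.02], TCP at [173.225, 626.507, 225.813] pointing down, gripper open.
Joint ranges: [-3.06, 3.06], [-0.37, 2.12], [-1.25, 1.32], [0.18, 2.47], [-1.1, 4.24], [0.23, 1.98], [-2.94, 2.94]. Speed limits (rad/s): [2.57, 2.57, 3.14, 3.14, 3.14, 3.14, 3.14].

### API

Orientations are given as [roll, pitch, yaw] about the fixed x, y, z axes, in that order (R = Rz(yaw) Ry(pitch) Rx(roll)).
In Python, from cell import ctrl, vision gives the robot as it stands. The module is installed in compiled form; this text tells all that it offers.
- The arm moves only by the shell command python3 -m inch 'ROWS'. ROWS is a JSON object of lists of equal length, an entry for each row: "travel": the shift along the tool's x, y, z in cm, a list of three; "twist": the turn about the tool's z in degrees; "fingers": the finger opening in cm, from 0 to 8.54. A call has exactly 10 rows; each row is the pose to reach, as a shift and turn from the pose commanded when the call began, along the tool's axes at that moment; what a row does not reach only later rows make up. A row lasts 1/12 s, in which the tool goes at most 41.7 mm and 7.16 degrees, less where a joint would pass 70% of its speed; a pose out of reach is approached as far as the arm can. A call with a gripper value outside its range is refused whole. The fingers move at their own pace and stop on an object; the grip force is fixed at half the most. Time passes only in rows, so rows that repeat a pose let the fingers close, or fill a call up. It gives the time, the measured TCP pose, the force and the opening at its end, in the units of the state.
- ctrl.read_state(): the state, without advancing time (a new reading comes with each control period).
- vision.get_image(name): name is "scene" or "top"; returns a dict with "frame" (400x640x3 uint8, red, green, blue), "fx", "fy", "cx", "cy" (pixels), "position" and "orientation" of the camera in the world. Camera axes: x right, y down, z forward; pixel columns grow to the right and rows downward; lengths in mm; the calibration is good to about 2 mm. A picture is of the moment at which its call begins. There is no depth.
- ctrl.finish_job(): hands the job in, once; it reports no verdict.
The state is a dict: "clock": time; "qpos": joint angles; "qd": joint speeds; "tau": joint torques, N m; "eef_pos": TCP position; "tool_rot": TCP orientation; "force": force on the tool from outside, world axes, zero at the start; "torque": the same for the moment, N m; "width": finger opening in mm.
Only numpy, scipy, OpenCV 4.12 (cv2) and the standard library are available. Lean on these libraries where they do the work, as an engineer would, in place of code of your own. Each camera call takes 0.05 s, during which the arm holds its last target.

### The job

Slide the grey cover of the controller module fully shut over its terminal compartment. Then turn the spring-loaded inspection mirror by the bar on its top until the small bench camera, looking into the mirror, sees the round marker on the cover's handle in the middle of its view, and finish still holding the mirror at that angle with the gripper (let go, it springs back). Leave the other things on the bench where they lie.

Things in the scene. Friction and masses are not known exactly. Their poses are not given: they have to be found in the camera images.
- cover (a joint): The cover's slide, in m: 0 = fully shut against its stop, grows to 0.085 as the cover slides open; sliding friction about 2 N, stays where it is left. The cover is a flat grey plate 98 x 112 x 6 mm on top of the grey controller module (110 x 240 x 66 mm, fixed to the bench); its underside is 58 mm above the bench.
- cover_grip (a point): Grip point of the cover's handle, an upright white block on the middle of the cover: 16 mm thick along the slide, 46 mm wide across it, its top 98 mm and its foot 64 mm above the bench (this point is at 84 mm). Axes: z up, +y is the direction in which the cover opens, so shutting it moves this point along its own -y.
- marker (a point): Centre of the round marker (black ring with a centre dot, 22 mm across) on the handle's face that looks towards the closing side (-y of this frame), 80 mm above the bench. It travels with the cover. Same axes as cover_grip.
- lens (a point): Front of the bench camera's lens, 80 mm above the bench. The camera is a black box with a round lens on a dark base plate (290 x 85 x 10 mm, fixed to the bench) that it shares with the mirror; the camera's top is 102 mm high. +x of this frame is the level direction in which it looks, straight at the mirror's pivot 160 mm away. z up.
- mirror (a joint): Turn of the mirror about its upright pivot, in rad, seen from above anticlockwise positive: 0 = at rest against its stop, up to 1.6. A weak spring (0.04 N m per rad, preloaded 0.02 N m at rest) brings it back to 0 when it is let go. At 0 the glass looks along +y of the lens frame (edge-on to the camera); the normal of the glass turns with the joint.
- mirror_grip (a point): Grip point in the steel bar on top of the mirror, 133 mm above the bench, 2 mm behind the pivot axis. The bar is 50 mm long (its x), 10 mm thick (its y), from 115 to 147 mm above the bench. Below it is the upright mirror, 72 mm wide, 7 mm thick, from 49 to 115 mm. Axes: z up, +y is the normal of the glass; they turn with the mirror.
- sight (a point): The line of sight of the camera after reflection: origin on the mirror's pivot axis, 80 mm above the bench; its +x points level along the reflected line of sight, so it turns by twice the mirror's turn (at mirror = 0 it is parallel to +x of the lens frame, anticlockwise positive). The camera sees the marker in mid-view when the marker lies on this +x axis. A computed direction: nothing is to be seen or touched there.
- relay: Small black relay block 45 x 36 x 48 mm; bystander. Origin at the centre of its underside.
- driver_grip (a point): Handle of a screwdriver lying on the bench; bystander.
- tape: White ring-shaped tape roll 70 mm across, 20 mm high; bystander. Origin at the centre of its underside.
- carton: Open cardboard carton 120 x 170 x 70 mm; bystander. Origin at the centre of its underside.
- dinrail: Steel mounting-rail offcut 35 x 200 mm, 8 mm high; bystander. Origin at the centre of its underside.
- cup: Grey plastic cup 70 mm across, 50 mm high; bystander. Origin at the centre of its underside.
- contactor: Grey and black contactor block 60 x 50 x 70 mm; bystander. Origin at the centre of its underside.

How it is judged:
By the outcome, as a careful person would: the job done as asked, in the order asked, and still so for the second after the job is handed in, while the arm keeps its last pose, push and grip.
It also fails if it takes over 43 s, if anything falls off the work surface, if the arm or the gripper's body presses on something with over 40 N, if the wrist force passes 120 N, or if a joint passes its speed limit or range.

## Working session

There is one attempt and no reset: what is moved stays moved. The work goes in short steps, Python scripts to look and compute and a shell command to move; the robot and the scene stay as the last step left them, time stands still between calls to the robot, and variables do not carry over. Pictures are saved under pics/ and viewed, and the job is handed in when it is done.

```bash
mkdir -p pics
python3 - <<'E'
from cell import ctrl,vision
import cv2
s=ctrl.read_state();print(s,ctrl.nose_length)
for n in("scene","top"):
    d=vision.get_image(n);cv2.imwrite(f"pics/{n}0.png",d["frame"][:,:,::-1]);print({k:d[k] for k in d if k!="frame"})
E
```

```text
{'clock': 0.0, 'qpos': array([-1.36680602,  0.62933732,  0.03841768,  1.51838609, -0.0269764 ,
        0.99628182, -0.01999585]), 'qd': array([-0.00013822,  0.00023249, -0.00217023,  0.00060576, -0.00044752,
       -0.00125496,  0.00160243]), 'tau': array([-6.40234757e-04, -5.63389957e+01,  1.22610804e+00, -1.93445510e+01,
        1.10630871e-02,  1.02541811e-02, -1.52011881e-05]), 'eef_pos': array([173.03920688, 625.88071671, 224.88858007]), 'tool_rot': array([-3.13969770e+00,  3.03924871e-05,  2.87183859e+00]), 'force': array([ 0.38919726,  0.30951935, -0.03142063]), 'torque': array([-0.01818631,  0.0790915 ,  0.02823578]), 'width': 85.69224508721588} 25.0
{'fx': 502.726585802393, 'fy': 502.726585802393, 'cx': 324.9879762695512, 'cy': 200.7104629064177, 'position': array([1271.93788914,  668.20361674, 1260.14986355]), 'orientation': array([-2.41889864, -0.00350089,  2.34822881])}
{'fx': 437.78897291412375, 'fy': 437.78897291412375, 'cx': 324.9757838905691, 'cy': 202.5303911504852, 'position': array([ 406.7919369 ,  -65.68039661, 1496.58992435]), 'orientation': array([-3.02892444,  0.00820285, -1.59085051])}
```

View pics/scene0.png

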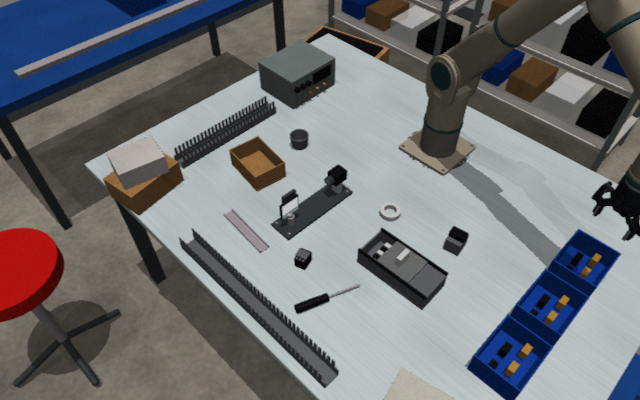

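View pics/top0.png

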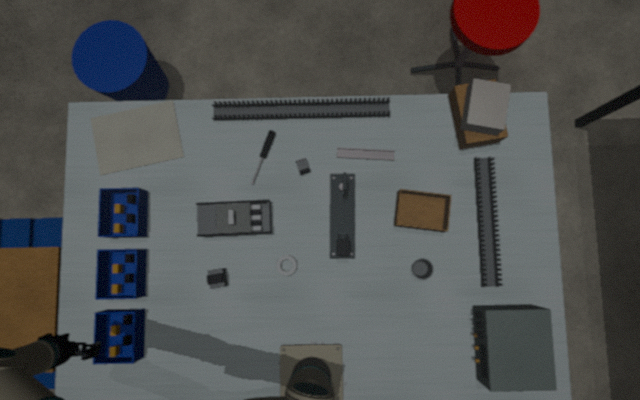

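The top view shows the module around (234,217), its handle at about (231,217), the open compartment to the right, the base plate around (342,215), with the mirror at the top (343,187) and the camera at (343,243). I'll enlarge both areas.

Run:
```python
import cv2
a=cv2.imread("pics/top0.png");c=a[165:265,190:370]
cv2.imwrite("pics/c1.png",cv2.convertScaleAbs(cv2.resize(c[:80,:95],None,fx=8,fy=7.5,interpolation=2),alpha=1.6))
cv2.imwrite("pics/c2.png",cv2.convertScaleAbs(cv2.resize(a[168:264,320:366],None,fx=6,fy=6,interpolation=2),alpha=2))
a=cv2.imread("pics/scene0.png")
cv2.imwrite("pics/c3.png",cv2.convertScaleAbs(cv2.resize(a[220:310,350:450],None,fx=6,fy=6,interpolation=2),alpha=1.6))
cv2.imwrite("pics/c4.png",cv2.convertScaleAbs(cv2.resize(a[160:245,265:360],None,fx=7,fy=7,interpolation=2),alpha=2))
```

```text
(no output)
```

View pics/c1.png

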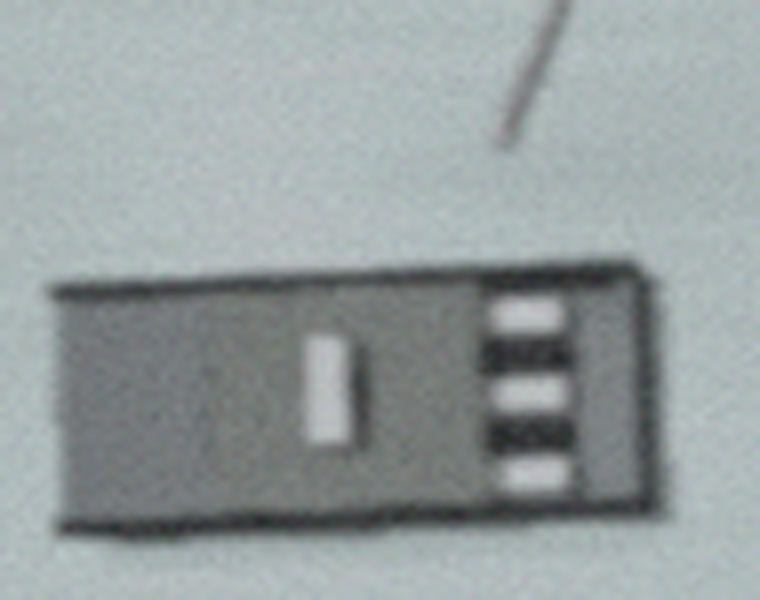

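View pics/c2.png

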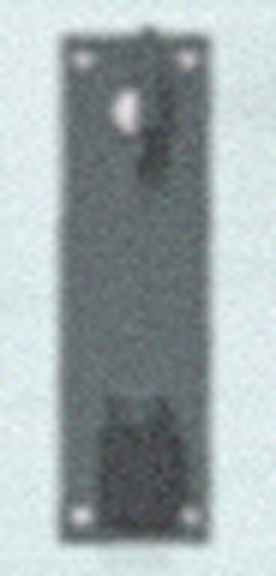

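View pics/c3.png

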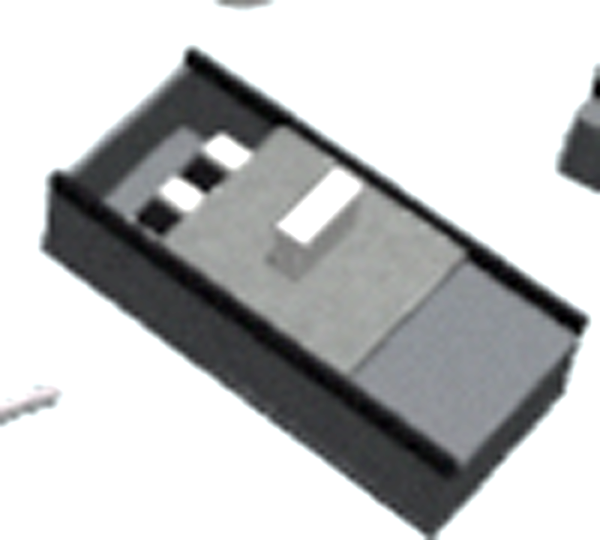

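View pics/c4.png

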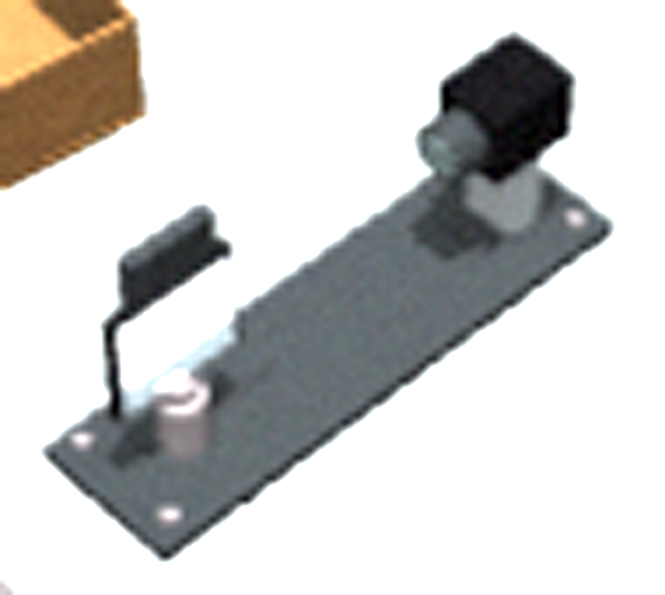

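```bash
cat > h.py <<'E'
import numpy as np
from scipy.spatial.transform import Rotation as R
C={"scene":(502.7266,324.988,200.7105,[1271.938,668.2036,1260.15],[-2.41889864,-0.00350089,2.34822881]),
"top":(437.789,324.9758,202.5304,[406.792,-65.6804,1496.59],[-3.02892444,0.00820285,-1.59085051])}
def px(cam,u,v,z):
    f,cx,cy,p,o=C[cam];d=R.from_euler("xyz",o).apply([(u-cx)/f,(v-cy)/f,1]);p=np.array(p)
    return (p+d*(z-p[2])/d[2]).round(1)
def proj(cam,P):
    f,cx,cy,p,o=C[cam];c=R.from_euler("xyz",o).inv().apply(np.array(P,float)-p);return np.round([cx+f*c[0]/c[2],cy+f*c[1]/c[2]],1)
E
python3 - <<'E'
from h import *
def T(pts,z,ox,oy,sx,sy,cam):
    for u,v in pts: print(cam,z,px(cam,(u+.5)/sx-.5+ox,(v+.5)/sy-.5+oy,z)[:2])
print("plate");T([(62,38),(208,38),(208,540),(62,540)],10,320,168,6,6,"top")
T([(47,452),(165,556),(608,228)],10,265,160,7,7,"scene")
print("bar top / cam top");T([(128,262),(208,210)],147,265,160,7,7,"scene")
T([(515,36),(572,78),(500,133),(445,88)],102,265,160,7,7,"scene")
print("handle");T([(305,337),(350,337),(350,445),(305,445)],98,190,165,8,7.5,"top")
T([(335,165),(362,182),(305,241),(278,224)],98,350,220,6,6,"scene")
print("rim");T([(50,287),(650,263),(668,515),(58,533)],66,190,165,8,7.5,"top")
T([(190,50),(588,322),(453,470),(50,175)],66,350,220,6,6,"scene")
E
```

```text
plate
top 10 [674.  -75.9]
top 10 [ 672.2 -159.6]
top 10 [ 386.6 -151.7]
top 10 [388.2 -69.8]
scene 10 [ 674.3 -153.7]
scene 10 [676.7 -72.1]
scene 10 [393.1 -65.7]
bar top / cam top
scene 147 [ 647.2 -116.8]
scene 147 [ 602.7 -114.6]
scene 102 [ 398.7 -125. ]
scene 102 [400.2 -87.2]
scene 102 [449.2 -86.5]
scene 102 [ 446.2 -124.5]
handle
top 98 [549.3 255.8]
top 98 [548.9 237.7]
top 98 [502.5 237.5]
top 98 [502.9 255.6]
scene 98 [502.9 238.9]
scene 98 [501.7 254.2]
scene 98 [547.1 256.3]
scene 98 [548.5 241.3]
rim
top 66 [576.8 368.5]
top 66 [582.2 121. ]
top 66 [471.5 114.3]
top 66 [468.8 363.8]
scene 66 [476.9 130.4]
scene 66 [469.7 368.3]
scene 66 [577.9 371.3]
scene 66 [584.1 132.1]
```

Run:
```python
import cv2
a=cv2.imread("pics/scene0.png")
cv2.imwrite("pics/d1.png",cv2.resize(a[184:226,274:304],None,fx=14,fy=14,interpolation=2))
cv2.imwrite("pics/d2.png",cv2.resize(a[160:196,320:352],None,fx=14,fy=14,interpolation=2))
b=cv2.imread("pics/top0.png")
cv2.imwrite("pics/d3.png",cv2.convertScaleAbs(cv2.resize(b[168:204,326:360],None,fx=16,fy=16,interpolation=2),alpha=2))
```

```text
(no output)
```

View pics/d1.png

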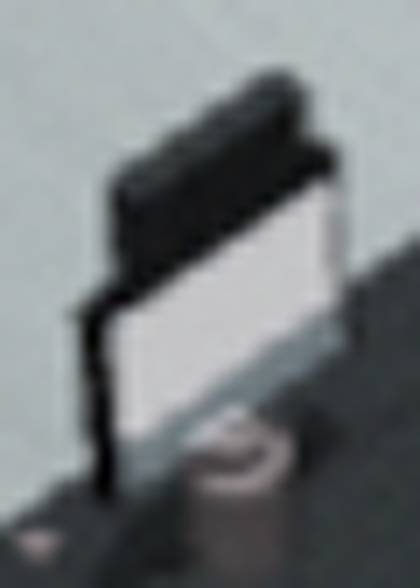

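View pics/d2.png

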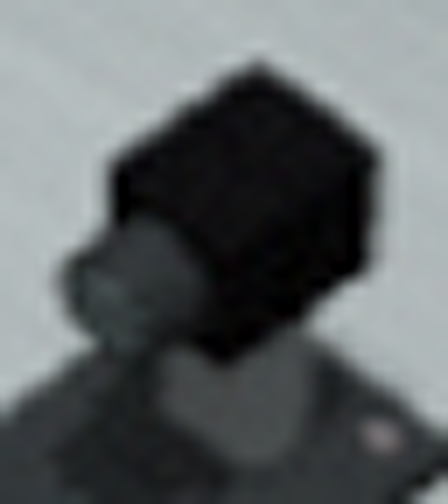

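View pics/d3.png

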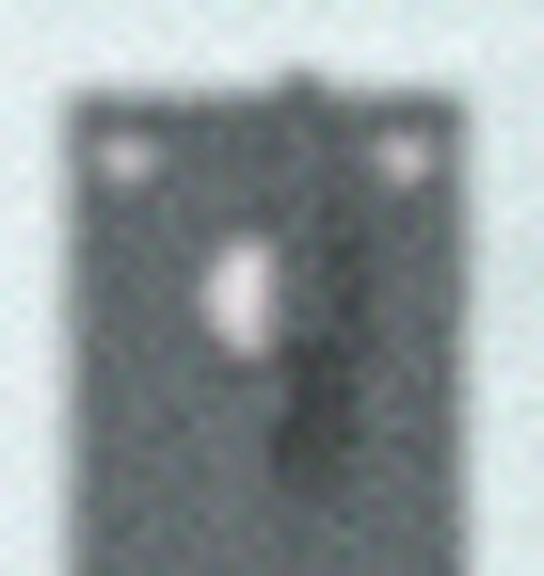

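Run:
```python
from h import *
from scipy.optimize import least_squares
def d1(u,v): return [(u+.5)/14-.5+274,(v+.5)/14-.5+184]
a=np.radians(-1.35)
def W(px_,py_,x,y,z,a=a): return [px_+x*np.cos(a)-y*np.sin(a),py_+x*np.sin(a)+y*np.cos(a),z]
obs=[((25,-7,147),(116,168)),((-25,-7,147),(275,68)),((-25,3,147),(303,95))]
r=least_squares(lambda p:np.ravel([proj("scene",W(p[0],p[1],*m))-d1(*o) for m,o in obs]),[625,-112])
print(r.x,r.fun)
for m in [(x,y,z) for z in(147,115) for x in(25,-25) for y in (-7,3)]+[(x,y,z) for z in (115,49) for x in (36,-36) for y in (-7,0)]:
    q=proj("scene",W(*r.x,*m)); print(m,((q-[274,184]+.5)*14-.5).round())
print(px("scene",320+ (120)/14-.5,160+290/14-.5,80))
# top: bar
for m in [(x,y,147) for x in(25,-25) for y in (-7,3)]: q=proj("top",W(*r.x,*m)); print(m,((q-[326,168]+.5)*16-.5).round())
```

```text
[ 625. -112.] [-0.22142857  1.46428571  0.92142857  0.00714286  1.12142857 -0.12142857]
(25, -7, 147) [113. 188.]
(25, 3, 147) [144. 214.]
(-25, -7, 147) [288.  68.]
(-25, 3, 147) [319.  93.]
(25, -7, 115) [121. 288.]
(25, 3, 115) [152. 313.]
(-25, -7, 115) [295. 168.]
(-25, 3, 115) [326. 193.]
(36, -7, 115) [ 82. 314.]
(36, 0, 115) [104. 331.]
(-36, -7, 115) [331. 142.]
(-36, 0, 115) [354. 159.]
(36, -7, 49) [102. 509.]
(36, 0, 49) [123. 526.]
(-36, -7, 49) [342. 337.]
(-36, 0, 49) [364. 355.]
[ 457. -114.   80.]
(25, -7, 147) [299.  96.]
(25, 3, 147) [248.  96.]
(-25, -7, 147) [299. 348.]
(-25, 3, 147) [248. 348.]
```

```bash
sed -i 's/np.round(\(\[cx.*\]\),1)/np.array(\1)/' h.py
python3 - <<'E'
from h import *
from scipy.optimize import least_squares
def d1(u,v): return [(u+.5)/14-.5+274,(v+.5)/14-.5+184]
a=np.radians(-1.35)
def W(px_,py_,x,y,z,a=a): return [px_+x*np.cos(a)-y*np.sin(a),py_+x*np.sin(a)+y*np.cos(a),z]
obs=[((25,-7,147),(116,172)),((-25,-7,147),(278,66)),((-25,3,147),(303,95)),((25,-7,115),(118,285)),((36,-7,115),(80,310)),((36,-7,49),(103,500)),((-36,-3,115),(338,150))]
r=least_squares(lambda p:np.ravel([proj("scene",W(p[0],p[1],*m))-d1(*o) for m,o in obs]),[625,-112])
print(r.x,r.fun.round(2))
for m in [(x,y,z) for z in(147,115) for x in(25,-25) for y in (-7,3)]+[(x,y,z) for z in (115,49) for x in (36,-36) for y in (-7,0)]:
    q=proj("scene",W(*r.x,*m)); t=proj("top",W(*r.x,*m)); print(m,((q-[274,184]+.5)*14-.5).round(),((t-[326,168]+.5)*16-.5).round())
E
```

```text
[ 624.79616914 -113.78341628] [-0.61  0.81  0.38 -0.17  0.81 -0.49 -0.1  -0.19 -0.15 -0.06 -0.42  0.26
  0.08 -0.22]
(25, -7, 147) [107. 183.] [308.  96.]
(25, 3, 147) [138. 209.] [257.  96.]
(-25, -7, 147) [283.  64.] [308. 349.]
(-25, 3, 147) [314.  88.] [257. 349.]
(25, -7, 115) [117. 282.] [302. 124.]
(25, 3, 115) [147. 308.] [252. 124.]
(-25, -7, 115) [290. 163.] [302. 372.]
(-25, 3, 115) [320. 187.] [252. 372.]
(36, -7, 115) [ 78. 309.] [302.  70.]
(36, 0, 115) [ 99. 327.] [267.  70.]
(-36, -7, 115) [327. 137.] [303. 427.]
(-36, 0, 115) [348. 154.] [267. 427.]
(36, -7, 49) [ 97. 504.] [291. 127.]
(36, 0, 49) [118. 521.] [257. 127.]
(-36, -7, 49) [338. 333.] [291. 469.]
(-36, 0, 49) [359. 350.] [257. 468.]
```

```bash
cat > g.py <<'E'
import sys
from h import *
# from x y z yaw -> to x y z yaw ; prints travel cm, twist deg
v=list(map(float,sys.argv[1:9]));p=np.radians(v[3]);d=np.array(v[4:7])-v[:3]
print("travel",np.round([(d[0]*np.cos(p)+d[1]*np.sin(p))/10,(d[0]*np.sin(p)-d[1]*np.cos(p))/10,-d[2]/10],2),"twist",round(v[3]-v[7],2))
E
python3 g.py 173.2 626.5 225.8 164.54  525.5 247.2 170 181.58
```

```text
travel [-44.07 -27.17   5.58] twist -17.04
```

```bash
python3 -m inch '{"travel":[[-3.5,-2.15,0],[-7,-4.3,0],[-10.5,-6.45,0],[-14,-8.6,0],[-17.5,-10.75,0],[-21,-12.9,0.5],[-24.5,-15.05,1],[-28,-17.2,1.5],[-31.5,-19.35,2],[-34,-21,2]],"twist":[-2,-4,-6,-8,-10,-12,-14,-16,-17,-17],"fingers":[8.5,8.5,8.5,8.5,8.5,8.5,8.5,8.5,8.5,8.5]}'
python3 - <<'E'
from cell import ctrl
s=ctrl.read_state();print(s["eef_pos"],np.degrees(s["tool_rot"]) if 0 else s["tool_rot"]*57.2958,s["qpos"],s["force"])
E
```

```text
clock: 0.93
eef_pos: [447.1, 329.2, 204.7]
tool_rot: [-3.139, -0.001, -3.117]
force: [0.1, 0.2, -0.6]
width: 84.8
[447.06998363 329.23914377 204.66201873] [-1.79841986e+02 -3.74428031e-02 -1.78611556e+02] [-0.66145715  0.51827052 -0.03733776  1.80672902  0.02771648  0.81931011
  0.88216752] [ 0.12262669  0.19229484 -0.61270846]
```

```bash
python3 g.py 445 333.5 205.8 181.54  525.5 247.2 96 181.58
```

```text
travel [-7.82 -8.84 10.98] twist -0.04
```

```bash
python3 -m inch '{"travel":[[-2.6,-2.9,0],[-5.2,-5.8,0],[-7.8,-8.85,1],[-7.8,-8.85,3.5],[-7.8,-8.85,6],[-7.8,-8.85,8],[-7.8,-8.85,8],[-7.8,-8.85,8],[-7.8,-8.85,8],[-7.8,-8.85,8]],"twist":[0,0,0,0,0,0,0,0,0,0],"fingers":[8.5,8.5,8.5,8.5,8.5,8.5,8.5,8.5,8.5,8.5]}'
python3 - <<'E'
from cell import ctrl,vision
import cv2
s=ctrl.read_state();print(s["eef_pos"],s["tool_rot"]*57.2958,s["force"])
for n,(r,c) in {"scene":((200,310),(340,460)),"top":((150,260),(180,300))}.items():
    f=vision.get_image(n)["frame"][r[0]:r[1],c[0]:c[1],::-1]
    cv2.imwrite(f"pics/{n}1.png",cv2.convertScaleAbs(cv2.resize(f,None,fx=5,fy=5,interpolation=2),alpha=1.6))
E
```

```text
clock: 1.77
eef_pos: [526.2, 247.8, 127.3]
tool_rot: [3.14, 0.002, -3.114]
force: [0.0, -0.2, 0.5]
width: 84.9
[526.16092183 247.81824828 127.25423873] [ 1.79933305e+02  1.33866789e-01 -1.78439583e+02] [ 2.20192004e-04 -1.57706871e-01  4.88852066e-01]
```

View pics/scene1.png

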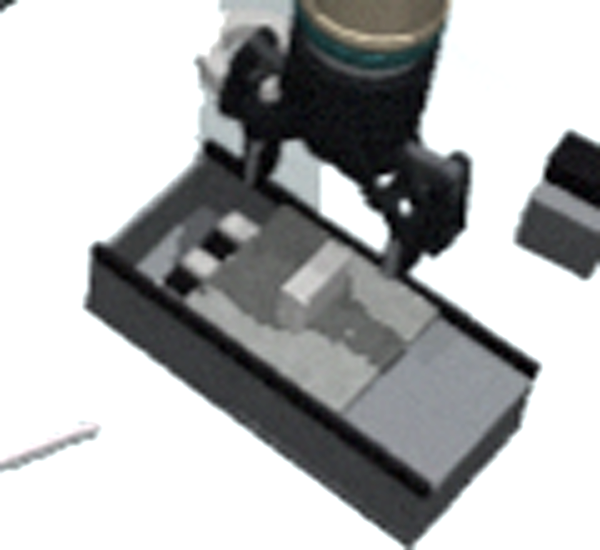

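View pics/top1.png

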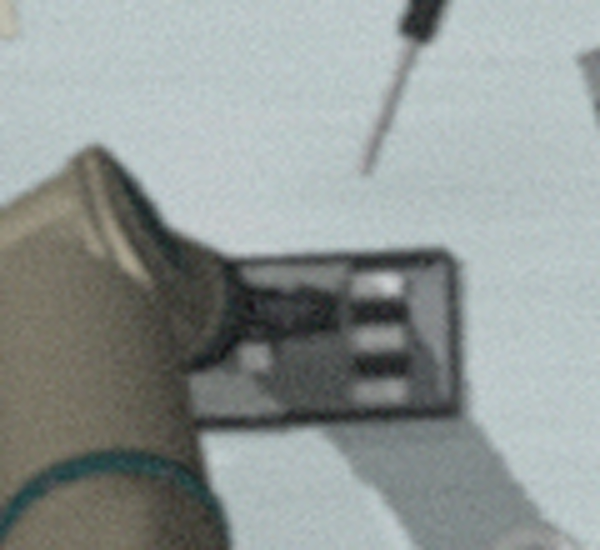

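The gripper straddles the handle (at about (320,275) in the enlarged scene crop) and is centred on it. I'll descend and close.

```bash
python3 -m inch '{"travel":[[0,0,1.5],[0,0,3],[0,0,3],[0,0,3],[0,0,3],[0,0,3],[0,0,3],[0,0,3],[0,0,3],[0,0,3]],"twist":[0,0,0,0,0,0,0,0,0,0],"fingers":[8.5,8.5,4,1,1,1,1,1,1,1]}'
```

```text
clock: 2.7
eef_pos: [525.4, 247.2, 96.0]
tool_rot: [3.141, 0.0, -3.115]
force: [-1.0, -0.1, -0.2]
width: 10.0
```

```bash
python3 -m inch '{"travel":[[0,0,0],[0,0,0],[0,0,0],[0,-0.3,0],[0,-0.6,0],[0,-0.9,0],[0,-1.2,0],[0,-1.5,0],[0,-1.5,0],[0,-1.5,0]],"twist":[0,0,0,0,0,0,0,0,0,0],"fingers":[1,1,1,1,1,1,1,1,1,1]}'
```

```text
clock: 3.53
eef_pos: [525.8, 231.8, 95.8]
tool_rot: [3.142, -0.0, -3.115]
force: [-0.2, 1.3, 0.6]
width: 9.9
```

```bash
cat > look.py <<'E'
import sys
from cell import ctrl,vision
import cv2
t=sys.argv[1]
s=ctrl.read_state();print(s["clock"],s["eef_pos"],s["tool_rot"]*57.2958,s["force"],s["width"])
W={"m":{"scene":(200,310,340,460),"top":(150,260,180,300)},"r":{"scene":(160,260,260,360),"top":(160,270,300,400)}}[sys.argv[2]]
for n,(r,q,c,d) in W.items():
    F=vision.get_image(n)["frame"][:,:,::-1];cv2.imwrite(f"pics/full_{n}{t}.png",F)
    cv2.imwrite(f"pics/{n}{t}.png",cv2.convertScaleAbs(cv2.resize(F[r:q,c:d],None,fx=5,fy=5,interpolation=2),alpha=1.6))
E
python3 look.py 2 m
```

```text
3.5333 [525.78244571 231.78210179  95.8221739 ] [ 1.80000009e+02 -7.40185745e-04 -1.78492053e+02] [-0.21600689  1.26485402  0.57636442] 9.86761327193254
```

View pics/scene2.png

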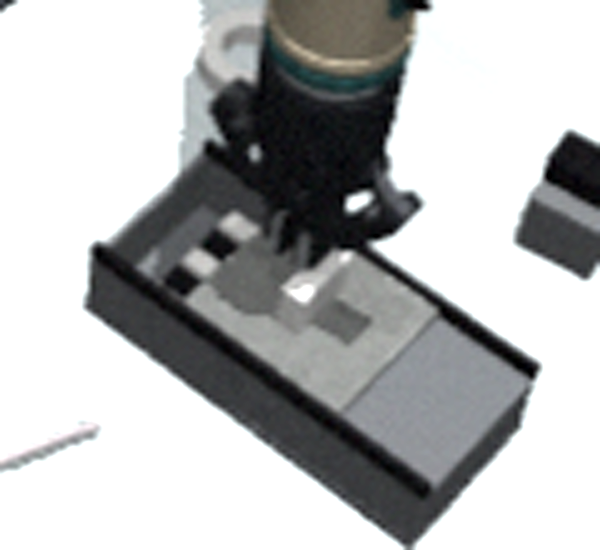

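View pics/top2.png

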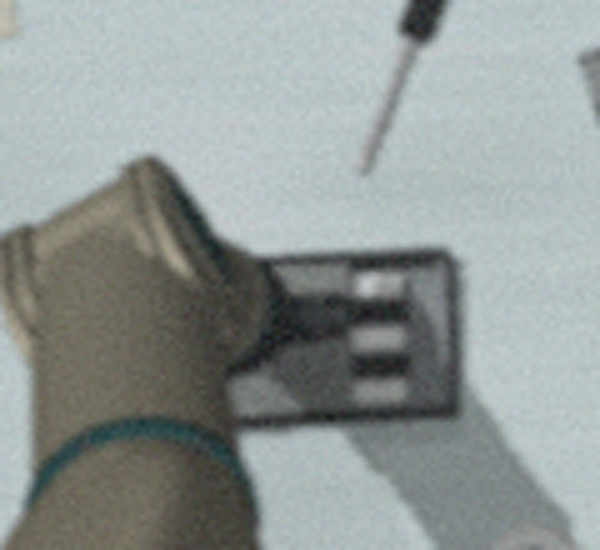

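```bash
python3 - <<'E'
from h import *
for z in (71,83,98):
  for P in ([525.8,231.8,z],[525.5,247.2,z]): q=proj("scene",P);t=proj("top",P);print(P,q,((q-[340,200])*5).round(),((t-[180,150])*5).round())
E
python3 - <<'E'
import cv2
a=cv2.imread("pics/full_scene2.png")
cv2.imwrite("pics/e.png",cv2.convertScaleAbs(cv2.resize(a[228:275,378:428],None,fx=12,fy=12,interpolation=2),alpha=1.5))
E
```

```text
[525.8, 231.8, 71] [397.33442296 255.80924778] [287. 279.] [284. 336.]
[525.5, 247.2, 71] [401.59106523 258.85841003] [308. 294.] [261. 337.]
[525.8, 231.8, 83] [397.80203421 253.37876573] [289. 267.] [281. 335.]
[525.5, 247.2, 83] [402.08773427 256.43526244] [310. 282.] [257. 336.]
[525.8, 231.8, 98] [398.39484666 250.29753094] [292. 251.] [276. 333.]
[525.5, 247.2, 98] [402.71742795 253.36311459] [314. 267.] [252. 334.]
```

View pics/e.png

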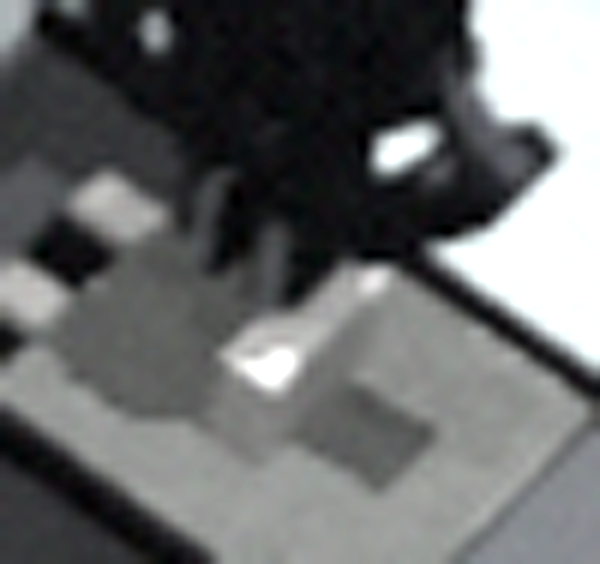

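```bash
python3 - <<'E'
from h import *
for z in (102,115,128,140):
  for y in (199,297): print(z,y,proj("scene",[526,y,z]).round(1))
for x in (480,526):
 for z in (71,85,98,110): print("now",x,z,proj("scene",[x,231.8-8,z]).round(1),proj("scene",[x,231.8+8,z]).round(1))
E
python3 - <<'E'
import cv2
a=cv2.imread("pics/full_scene2.png")
cv2.imwrite("pics/e2.png",cv2.convertScaleAbs(cv2.resize(a[215:265,378:433],None,fx=14,fy=12,interpolation=2),alpha=4))
E
```

```text
102 199 [389.6 242.9]
102 297 [416.9 263. ]
115 199 [390.  240.2]
115 297 [417.5 260.3]
128 199 [390.5 237.4]
128 297 [418.2 257.6]
140 199 [390.9 234.8]
140 297 [418.8 255. ]
now 480 71 [405.1 245.1] [409.4 248.2]
now 480 85 [405.7 242.2] [410.1 245.3]
now 480 98 [406.3 239.5] [410.6 242.7]
now 480 110 [406.8 237. ] [411.2 240.1]
now 526 71 [395.1 254.2] [399.5 257.5]
now 526 85 [395.7 251.4] [400.  254.6]
now 526 98 [396.2 248.7] [400.6 252. ]
now 526 110 [396.6 246.2] [401.1 249.5]
```

View pics/e2.png

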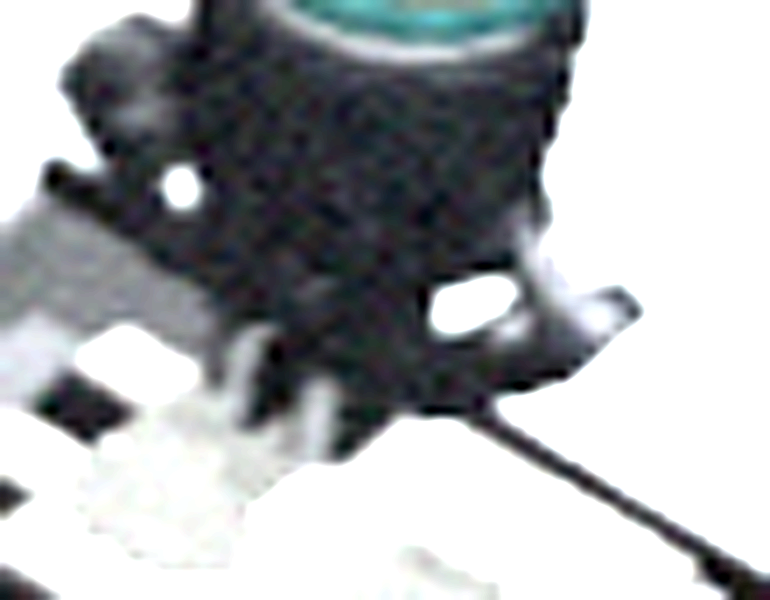

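```bash
python3 - <<'E'
from h import *
for z in (60,71,85,98): print(z,px("scene",394.8,249.6,z),px("scene",400.8,254,z))
E
python3 - <<'E'
import cv2
a=cv2.imread("pics/full_top2.png")
cv2.imwrite("pics/e3.png",cv2.convertScaleAbs(cv2.resize(a[195:240,215:280],None,fx=12,fy=12,interpolation=2),alpha=3))
E
```

```text
60 [506.9 208.4  60. ] [506.8 230.9  60. ]
71 [513.9 212.7  71. ] [513.8 234.9  71. ]
85 [522.8 218.   85. ] [522.7 240.   85. ]
98 [531.1 223.   98. ] [531.  244.7  98. ]
```

View pics/e3.png

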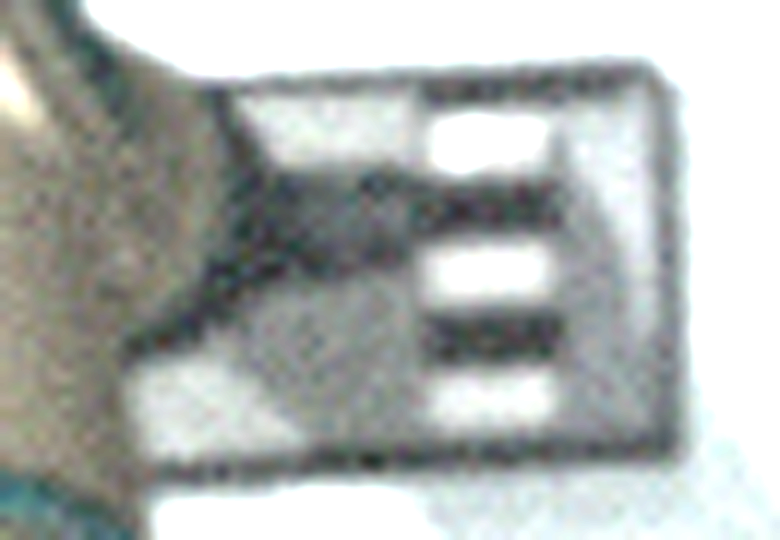

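```bash
python3 -m inch '{"travel":[[0,0,0],[0,0,0],[0,0.5,0],[0,1,0],[0,1.5,0],[0,1.5,0.2],[0,1.5,0.4],[0,1.5,0.6],[0,1.5,0.6],[0,1.5,0.6]],"twist":[0,0,0,0,0,0,0,0,0,0],"fingers":[8.5,8.5,8.5,8.5,8.5,8.5,8.5,8.5,8.5,8.5]}'; python3 look.py 3 m;  python3 - <<'E'
import cv2
a=cv2.imread("pics/full_scene3.png")
cv2.imwrite("pics/e4.png",cv2.convertScaleAbs(cv2.resize(a[215:275,373:433],None,fx=10,fy=10,interpolation=2),alpha=2))
E
```

```text
clock: 4.47
eef_pos: [525.2, 246.7, 89.5]
tool_rot: [-3.141, -0.001, -3.115]
force: [0.1, 0.1, 0.2]
width: 85.1
4.4667 [525.1524671  246.68233285  89.4977444 ] [-1.79972978e+02 -3.31590060e-02 -1.78482677e+02] [0.07547783 0.0955681  0.24571102] 85.09353087093913
```

View pics/e4.png

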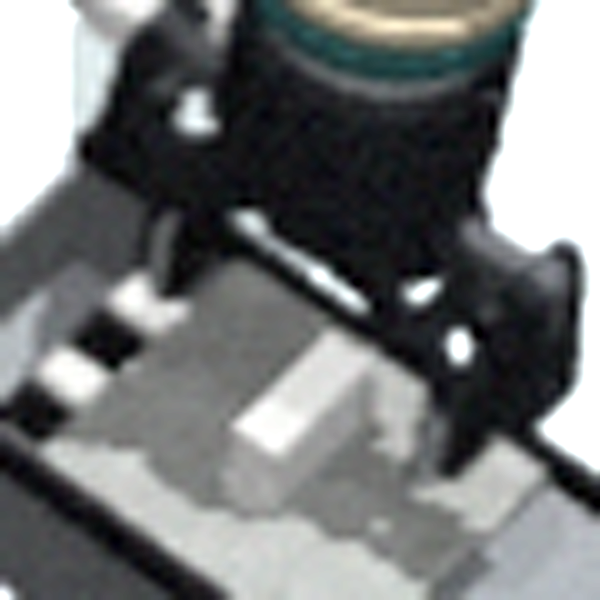

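Judging by the image, the open fingertips are at about (390,243.5) and (417.5,262.5). That puts them near z≈101, so they sit higher than the documented nose length implies. I'll go down carefully and check the force.

```bash
python3 -m inch '{"travel":[[0,0,0.2],[0,0,0.4],[0,0,0.6],[0,0,0.8],[0,0,1],[0,0,1.1],[0,0,1.2],[0,0,1.2],[0,0,1.2],[0,0,1.2]],"twist":[0,0,0,0,0,0,0,0,0,0],"fingers":[8.5,8.5,8.5,8.5,8.5,8.5,8.5,8.5,8.5,8.5]}'; python3 look.py 4 m;  python3 - <<'E'
import cv2
a=cv2.imread("pics/full_scene4.png")
cv2.imwrite("pics/e5.png",cv2.convertScaleAbs(cv2.resize(a[215:275,373:433],None,fx=10,fy=10,interpolation=2),alpha=2))
E
```

```text
clock: 5.4
eef_pos: [525.4, 247.1, 77.9]
tool_rot: [3.142, 0.0, -3.115]
force: [0.4, -0.5, -0.1]
width: 84.9
5.4 [525.36354828 247.12667303  77.85510605] [ 1.79994943e+02  5.86784522e-03 -1.78460483e+02] [ 0.41942556 -0.54810048 -0.13886041] 84.8711471911115
```

View pics/e5.png

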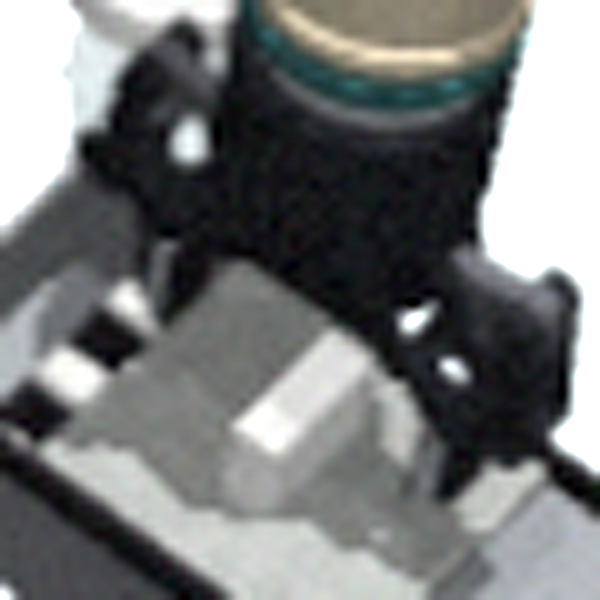

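No contact. The tips are now at about z≈89, and they will swing down when they close. Closing on the handle.

```bash
python3 -m inch '{"travel":[[0,0,0],[0,0,0],[0,0,0],[0,0,0],[0,0,0],[0,0,0],[0,0,0],[0,0,0],[0,0,0],[0,0,0]],"twist":[0,0,0,0,0,0,0,0,0,0],"fingers":[4,1,1,1,1,1,1,1,1,1]}'
```

```text
clock: 6.33
eef_pos: [525.3, 247.1, 78.0]
tool_rot: [3.141, 0.0, -3.115]
force: [-0.6, -0.6, 4.6]
width: 14.2
```

```bash
python3 -m inch '{"travel":[[0,-0.3,0],[0,-0.8,0],[0,-1.3,0],[0,-1.8,0],[0,-2.3,0],[0,-2.8,0],[0,-3.3,0],[0,-3.8,0],[0,-3.8,0],[0,-3.8,0]],"twist":[0,0,0,0,0,0,0,0,0,0],"fingers":[1,1,1,1,1,1,1,1,1,1]}'; python3 look.py 5 m
```

```text
clock: 7.17
eef_pos: [526.4, 207.0, 78.0]
tool_rot: [-3.14, -0.0, -3.116]
force: [-1.9, -0.5, 6.4]
width: 14.4
7.1667 [526.41323682 207.01262389  78.00290113] [-1.79906427e+02 -2.10934885e-02 -1.78537517e+02] [-1.94969735 -0.46699391  6.44796608] 14.408185143216423
```

View pics/scene5.png

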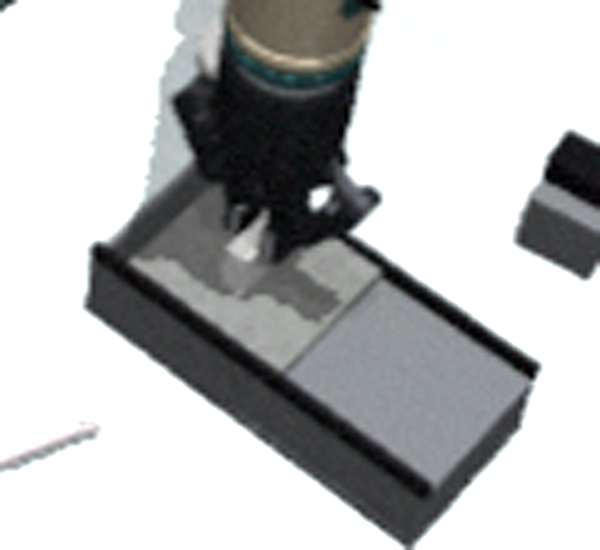

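The cover moves with the gripper; the gap left at the closing end is small. Continuing gently.

```bash
python3 -m inch '{"travel":[[0,-0.2,0],[0,-0.4,0],[0,-0.6,0],[0,-0.8,0],[0,-0.9,0],[0,-1,0],[0,-1.1,0],[0,-1.2,0],[0,-1.2,0],[0,-1.2,0]],"twist":[0,0,0,0,0,0,0,0,0,0],"fingers":[1,1,1,1,1,1,1,1,1,1]}'; python3 -m inch '{"travel":[[0,-0.1,0],[0,-0.2,0],[0,-0.3,0],[0,-0.4,0],[0,-0.5,0],[0,-0.5,0],[0,-0.5,0],[0,-0.5,0],[0,-0.5,0],[0,-0.5,0]],"twist":[0,0,0,0,0,0,0,0,0,0],"fingers":[1,1,1,1,1,1,1,1,1,1]}'
```

```text
clock: 8.1
eef_pos: [526.7, 196.3, 78.0]
tool_rot: [-3.141, 0.0, -3.115]
force: [-0.9, 2.3, 5.6]
width: 14.3
clock: 8.93
eef_pos: [526.8, 191.3, 78.0]
tool_rot: [-3.141, -0.0, -3.115]
force: [-2.5, 1.1, 5.3]
width: 14.1
```

```bash
python3 -m inch '{"travel":[[0,-0.1,0],[0,-0.2,0],[0,-0.3,0],[0,-0.4,0],[0,-0.5,0],[0,-0.6,0],[0,-0.6,0],[0,-0.6,0],[0,-0.6,0],[0,-0.6,0]],"twist":[0,0,0,0,0,0,0,0,0,0],"fingers":[1,1,1,1,1,1,1,1,1,1]}'; python3 look.py 6 m
```

```text
clock: 9.77
eef_pos: [527.0, 186.0, 78.0]
tool_rot: [3.141, 0.0, -3.115]
force: [-2.2, 2.1, 5.6]
width: 14.1
9.7667 [526.95930303 186.01593817  78.00039976] [ 1.79979782e+02  8.86113098e-03 -1.78468871e+02] [-2.23476679  2.11752908  5.58035004] 14.055980758161276
```

View pics/scene6.png

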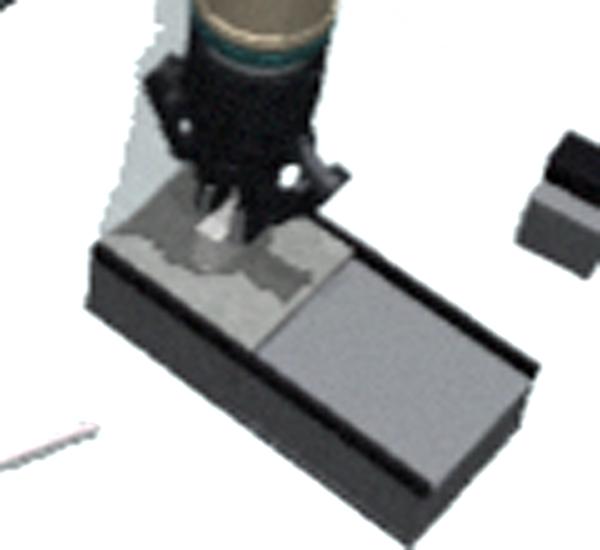

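Almost at the end and no stop felt yet. Continuing in smaller increments.

```bash
python3 -m inch '{"travel":[[0,-0.1,0],[0,-0.2,0],[0,-0.3,0],[0,-0.4,0],[0,-0.5,0],[0,-0.5,0],[0,-0.5,0],[0,-0.5,0],[0,-0.5,0],[0,-0.5,0]],"twist":[0,0,0,0,0,0,0,0,0,0],"fingers":[1,1,1,1,1,1,1,1,1,1]}'
```

```text
clock: 10.7
eef_pos: [527.0, 185.9, 78.0]
tool_rot: [3.136, 0.001, -3.112]
force: [-1.4, 11.8, 2.3]
width: 14.5
```

The cover stopped at y≈185.9 with 11.8 N against it, so it has reached its stop. Release and rise.

```bash
python3 -m inch '{"travel":[[0,0,0],[0,0,0],[0,0,0],[0,0,0],[0,0,-0.5],[0,0,-1.5],[0,0,-4],[0,0,-7],[0,0,-10],[0,0,-13]],"twist":[0,0,0,0,0,0,0,0,0,0],"fingers":[3,6,8.5,8.5,8.5,8.5,8.5,8.5,8.5,8.5]}'; python3 g.py 527.3 181.2 207.8 181.54 625 -116 207.8 181.54
```

```text
clock: 11.53
eef_pos: [527.0, 180.7, 210.1]
tool_rot: [-3.142, 0.001, -3.115]
force: [0.0, 0.0, -0.4]
width: 84.9
travel [ -8.97 -29.97  -0.  ] twist 0.0
```

```bash
python3 -m inch '{"travel":[[-0.9,-3,0],[-1.8,-6,0],[-2.7,-9,0],[-3.6,-12,0],[-4.5,-15,0],[-5.4,-18,0],[-6.3,-21,0],[-7.2,-24,0],[-8.1,-27,0],[-9,-30,0]],"twist":[7,14,21,28,35,42,49,56,63,70],"fingers":[8.5,8.5,8.5,8.5,8.5,8.5,8.5,8.5,8.5,8.5]}'; python3 -m inch '{"travel":[[0,0,0],[0,0,0],[0,0,0],[0,0,0],[0,0,0],[0,0,0],[0,0,0],[0,0,0],[0,0,0],[0,0,0]],"twist":[7,14,21,28,35,42,49,56,63,70],"fingers":[8.5,8.5,8.5,8.5,8.5,8.5,8.5,8.5,8.5,8.5]}';python3 look.py 7 r
```

```text
clock: 12.37
eef_pos: [625.4, -117.9, 209.0]
tool_rot: [3.14, 0.0, 1.941]
force: [1.5, -0.4, -0.0]
width: 85.1
clock: 13.2
eef_pos: [625.1, -116.1, 208.8]
tool_rot: [-3.141, -0.001, 0.719]
force: [0.1, 0.6, 0.9]
width: 85.3
13.2 [ 625.0987829  -116.14773071  208.81345007] [-1.79989582e+02 -7.22779487e-02  4.12023862e+01] [0.095127   0.63170847 0.91920152] 85.33127427122965
```

View pics/full_scene7.png

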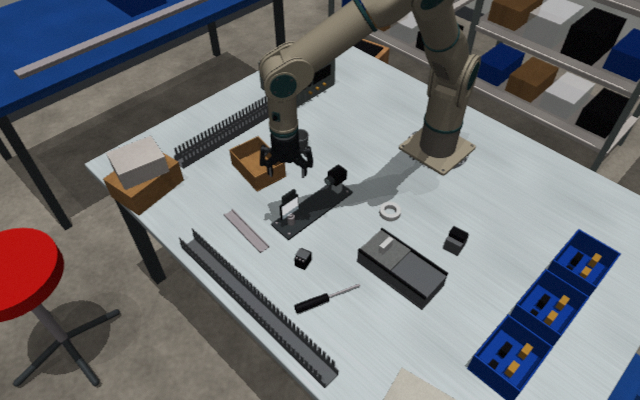

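View pics/full_top7.png

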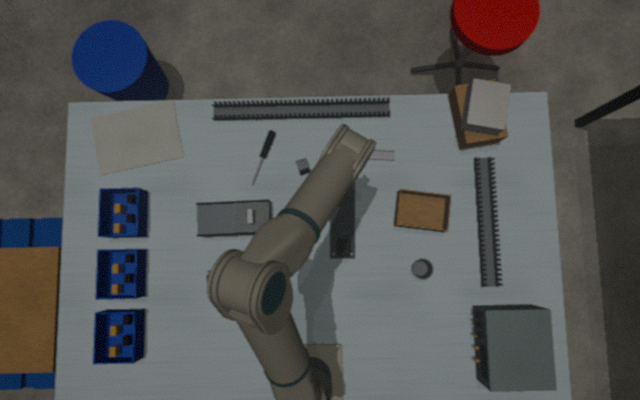

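The scene picture shows the cover shut, with the handle at about (388,243). The gripper is above the mirror. Now to measure the shut handle.

Run:
```python
import cv2
a=cv2.imread("pics/full_top7.png")
cv2.imwrite("pics/f1.png",cv2.convertScaleAbs(cv2.resize(a[195:240,230:280],None,fx=12,fy=12,interpolation=2),alpha=1.5))
a=cv2.imread("pics/full_scene7.png")
cv2.imwrite("pics/f2.png",cv2.convertScaleAbs(cv2.resize(a[228:273,355:415],None,fx=12,fy=12,interpolation=2),alpha=1.3))
```

```text
(no output)
```

View pics/f1.png

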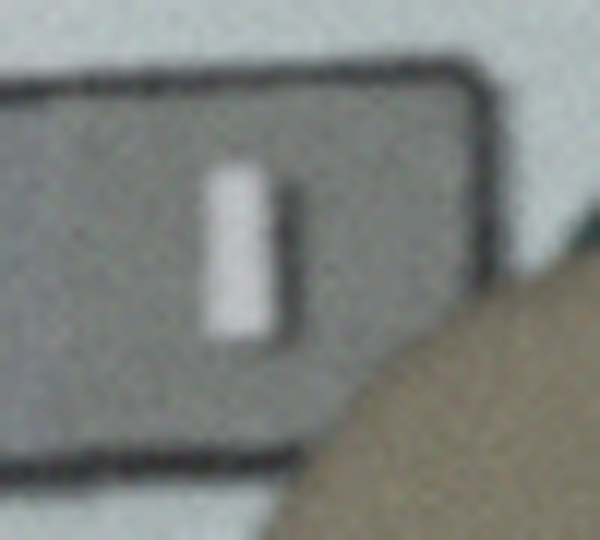

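View pics/f2.png

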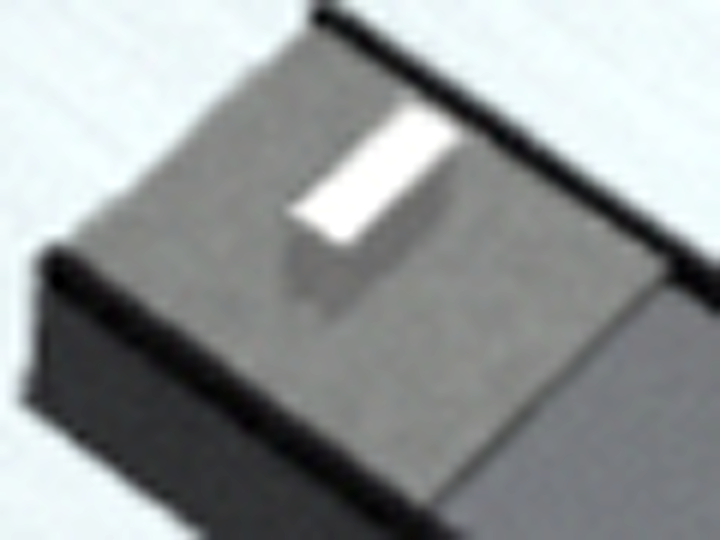

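Run:
```python
from h import *
print(px("top",239/12-.5+230,252.5/12-.5+195,98),px("scene",377/12-.5+355,170/12-.5+228,98))
for M in [(527,178)]:
  for P in [(625,-115),(625,-112),(622,-115),(625,-118)]:
    for a in (-1.35,-1.1,-1.6):
      d=np.degrees(np.arctan2(M[1]-P[1],M[0]-P[0]));print(P,a,"sight",d.round(2),"bar",((d+a)/2).round(2))
```

```text
[528.3 185.9  98. ] [527.3 187.   98. ]
(625, -115) -1.35 sight 108.49 bar 53.57
(625, -115) -1.1 sight 108.49 bar 53.7
(625, -115) -1.6 sight 108.49 bar 53.45
(625, -112) -1.35 sight 108.67 bar 53.66
(625, -112) -1.1 sight 108.67 bar 53.79
(625, -112) -1.6 sight 108.67 bar 53.54
(622, -115) -1.35 sight 107.96 bar 53.31
(622, -115) -1.1 sight 107.96 bar 53.43
(622, -115) -1.6 sight 107.96 bar 53.18
(625, -118) -1.35 sight 108.32 bar 53.48
(625, -118) -1.1 sight 108.32 bar 53.61
(625, -118) -1.6 sight 108.32 bar 53.36
```

```bash
python3 -m inch '{"travel":[[0,0,0],[0,0,0],[0,0,0],[0,0,0],[0,0,0],[0,0,1],[0,0,2.5],[0,0,4],[0,0,5],[0,0,5]],"twist":[7,14,21,28,35,42,42.9,42.9,42.9,42.9],"fingers":[8.5,8.5,8.5,8.5,8.5,8.5,8.5,8.5,8.5,8.5]}';python3 look.py 8 r
```

```text
clock: 14.13
eef_pos: [623.8, -115.4, 155.9]
tool_rot: [-3.14, 0.004, -0.021]
force: [-0.5, 0.7, -0.0]
width: 84.9
14.1333 [ 623.82595023 -115.42900157  155.93641803] [-179.89826658    0.20346521   -1.21657495] [-0.49646788  0.70967223 -0.02500324] 84.93858967503759
```

View pics/scene8.png

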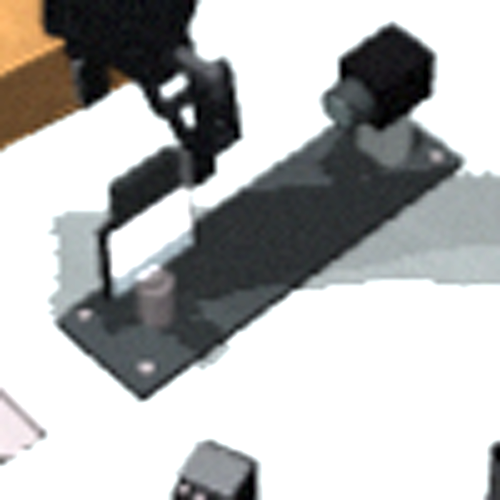

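Run:
```python
from h import *
for P in ([624,-66,167],[624,-164,167],[624,-115.4,167],[625,-117,147],[624,-66,145],[624,-164,145]): print(P,proj("scene",P).round(1))
```

```text
[624, -66, 167] [300.1 197.4]
[624, -164, 167] [277.6 180.3]
[624, -115.4, 167] [288.6 188.6]
[625, -117, 147] [288.3 193. ]
[624, -66, 145] [300.3 202.3]
[624, -164, 145] [278.1 185.3]
```

```bash
python3 -m inch '{"travel":[[0,0,0.8],[0,0,1.6],[0,0,2.4],[0,0,3.2],[0,0,3.2],[0,0,3.2],[0,0,3.2],[0,0,3.2],[0,0,3.2],[0,0,3.2]],"twist":[0,0,0,0,0,0,0,0,0,0],"fingers":[8.5,8.5,8.5,8.5,8.5,5,2,0.3,0.3,0.3]}';python3 -m inch '{"travel":[[0,0,0],[0,0,0],[0,0,0],[0,0,0],[0,0,0],[0,0,0],[0,0,0],[0,0,0],[0,0,0],[0,0,0]],"twist":[0,0,0,0,0,0,0,0,0,0],"fingers":[0.3,0.3,0.3,0.3,0.3,0.3,0.3,0.3,0.3,0.3]}'; python3 look.py 9 r
```

```text
clock: 15.07
eef_pos: [625.3, -116.4, 126.1]
tool_rot: [3.142, -0.001, -0.024]
force: [-0.0, -0.1, 0.6]
width: 25.1
clock: 15.9
eef_pos: [625.2, -119.2, 126.4]
tool_rot: [3.138, -0.001, -0.025]
force: [0.0, -5.6, -0.1]
width: 8.2
15.9 [ 625.21840074 -119.20234311  126.35224344] [ 1.79773294e+02 -7.61788135e-02 -1.45753223e+00] [ 0.03678065 -5.58226399 -0.10058404] 8.243572841152295
```

View pics/scene9.png

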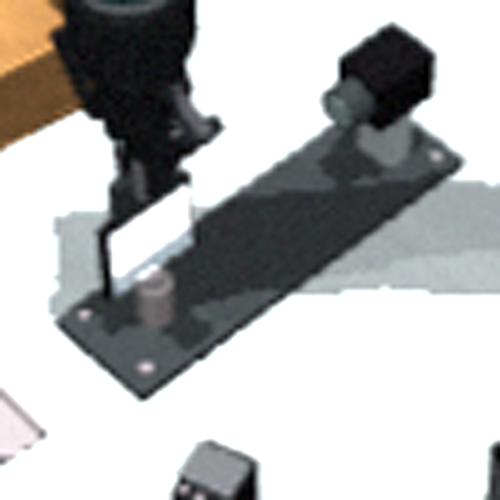

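```bash
python3 -m inch '{"travel":[[0,0.1,0],[0,0.2,0],[0,0.2,0],[0.05,0.2,0],[0.05,0.2,0],[0.05,0.2,0],[0.1,0.2,0],[0.1,0.2,0],[0.1,0.2,0],[0.1,0.2,0]],"twist":[-1,-4,-8,-12,-16,-20,-24,-28,-32,-36],"fingers":[0.3,0.3,0.3,0.3,0.3,0.3,0.3,0.3,0.3,0.3]}'
```

```text
clock: 16.83
eef_pos: [626.2, -118.1, 126.3]
tool_rot: [-3.141, -0.001, 0.609]
force: [-0.0, -0.6, 2.4]
width: 8.2
```

```bash
python3 -m inch '{"travel":[[0,0,0],[0,0,0],[0,0,0],[0,0,0],[0,0,0],[0,0,0],[0,0,0],[0,0,0],[0,0,0],[0,0,0]],"twist":[-4,-8,-12,-15,-17,-18.75,-18.75,-18.75,-18.75,-18.75],"fingers":[0.3,0.3,0.3,0.3,0.3,0.3,0.3,0.3,0.3,0.3]}';python3 look.py 10 r
```

```text
clock: 17.67
eef_pos: [626.3, -117.4, 126.3]
tool_rot: [-3.141, -0.001, 0.932]
force: [-1.6, 0.9, 7.0]
width: 8.4
17.6667 [ 626.28354856 -117.35849344  126.29773983] [-1.79964409e+02 -7.70230253e-02  5.33827270e+01] [-1.55918124  0.9125302   6.95588268] 8.44032444232532
```

View pics/scene10.png

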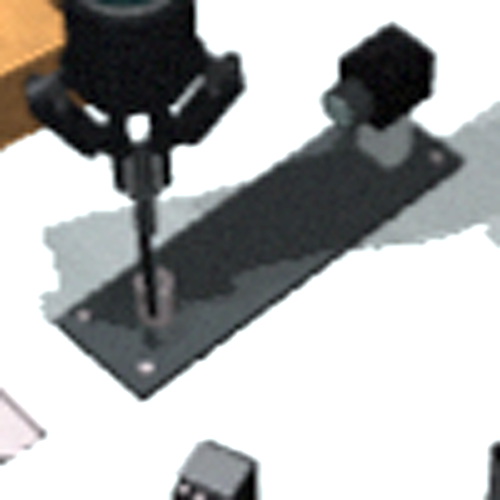

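View pics/top10.png

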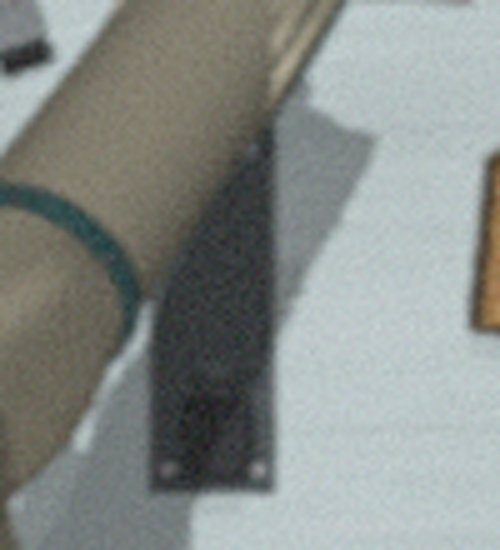

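Run:
```python
from h import *
import cv2
a=cv2.imread("pics/full_scene10.png")
c=cv2.convertScaleAbs(cv2.resize(a[190:230,275:310],None,fx=14,fy=14,interpolation=2),alpha=2)
out=[]
for psi in (50,53.4,57):
    i=c.copy();t=np.radians(psi);o=np.array([624.8,-117])
    def W(x,y,z): return [o[0]+x*np.cos(t)-y*np.sin(t),o[1]+x*np.sin(t)+y*np.cos(t),z]
    for x in(36,-36):
        for y in(-7,0):
            p=[tuple(((proj("scene",W(x,y,z))-[275,190]+.5)*14-.5).astype(int).tolist()) for z in (49,115)]
            cv2.line(i,p[0],p[1],(0,0,255) if x>0 else (0,200,0),1)
    out.append(i[:,60:310])
cv2.imwrite("pics/g1.png",np.hstack(out))
```

```text
(no output)
```

View pics/g1.png

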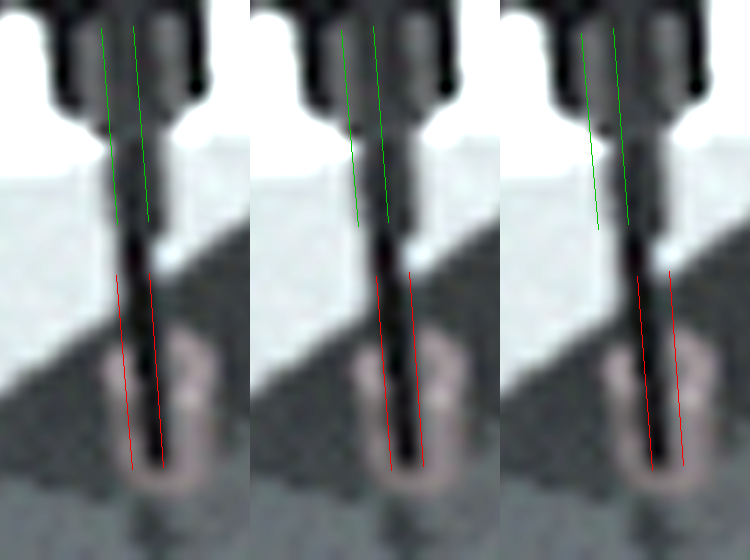

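Run:
```python
from h import *
import cv2
a=cv2.imread("pics/full_scene10.png")
g=cv2.cvtColor(a,cv2.COLOR_BGR2GRAY)
for r in range(196,226): print(r,g[r,278:298])
t=np.radians(53.4);o=np.array([624.8,-117])
def W(x,y,z): return [o[0]+x*np.cos(t)-y*np.sin(t),o[1]+x*np.sin(t)+y*np.cos(t),z]
for x in(36,-36):
  for y in(-7,0):
    for z in (49,115): print("M",x,y,z,proj("scene",W(x,y,z)).round(1))
for x in(25,-25):
  for y in(-7,3): print("B",x,y,115,proj("scene",W(x,y,115)).round(1))
```

```text
196 [186 185 184 183 133  27  22  49  47  34  32  24  36  54  40   6 126 178
 186 187]
197 [186 185 184 185 144  57  20  46  47  34  33  31  30  50  71 106 160 184
 186 186]
198 [185 184 186 184 177 133  84  76  50  34  32  34  35  48 128 173 180 184
 184 186]
199 [183 186 184 187 188 180 171 127  44  34  37  37  52 106 163 162 135 135
 136 135]
200 [182 183 186 184 187 187 185 177 131  57  27  26  52 103 131 128 117 117
 118 117]
201 [185 183 184 182 185 163 137 136 104  47  25  25  49  99 119 121 119 116
 117 116]
202 [135 134 133 132 133 128 119 121  90  40  21  29  40  92 119 121 122 119
 120 115]
203 [116 117 116 116 116 116 116 119  92  39  22  27  38  90 115 119 123 121
 120 118]
204 [117 116 119 117 116 118 116 117  97  56  17  26  38  86 118 118 118 119
 120 101]
205 [115 116 117 116 119 120 119 118 102  56  23  28  27  85 118 117 117 118
 104  65]
206 [118 116 117 118 119 117 116 118 115  75  20  25  37  91 117 117 106  77
  48  36]
207 [117 119 117 117 117 117 119 117 120  80  12  21  81 117 118 103  65  40
  29  32]
208 [118 116 116 116 116 117 118 119 117  79  13  20  92
[... 947 characters left out ...]
20 [35 35 33 33 31 31 32 34 32 48 51 28  8 47 67 63 49 34 44 41]
221 [36 36 34 31 34 34 34 29 36 48 61 39  5 47 66 64 50 37 42 49]
222 [43 33 35 33 30 36 33 36 30 47 62 42  7 42 66 64 52 44 49 53]
223 [36 35 32 32 34 35 35 34 34 41 56 53 38 51 67 65 56 53 53 53]
224 [42 48 48 44 31 34 36 35 34 39 48 58 60 64 68 61 55 52 53 54]
225 [51 53 56 53 52 50 50 41 34 43 47 43 48 54 58 53 52 50 50 54]
M 36 -7 49 [289.  223.1]
M 36 -7 115 [287.9 209.3]
M 36 0 49 [291.2 222.9]
M 36 0 115 [290.2 209. ]
M -36 -7 49 [286.5 205.7]
M -36 -7 115 [285.4 191.7]
M -36 0 49 [288.7 205.4]
M -36 0 115 [287.6 191.5]
B 25 -7 115 [287.5 206.5]
B 25 3 115 [290.8 206.1]
B -25 -7 115 [285.8 194.3]
B -25 3 115 [289. 194.]
```

Run:
```python
from h import *
import cv2
g=cv2.cvtColor(cv2.imread("pics/top0.png"),cv2.COLOR_BGR2GRAY).astype(float)
for lo,hi in((326,336),(348,360)):
    P=[]
    for r in range(178,256):
        d=np.abs(np.diff(g[r,lo:hi]));d[d<6]=0
        if d.sum()>0: P.append(px("top",lo+.5+(d*np.arange(len(d))).sum()/d.sum(),r,10)[:2])
    P=np.array(P);k=np.polyfit(P[:,0],P[:,1],1)
    for _ in range(3):
        e=P[:,1]-np.polyval(k,P[:,0]);m=abs(e)<1.5;k=np.polyfit(P[m,0],P[m,1],1)
    print(np.degrees(np.arctan(k[0])),np.polyval(k,[465,625]),m.sum(),len(P))
```

```text
-1.6485341932893642 [-69.75378856 -74.35863526] 62 78
-1.9758550352697133 [-153.74761114 -159.26742756] 50 78
```

Run:
```python
from h import *
import cv2
def ref(img,cam,A,B,z,n=60,w=4,margin=.06):
    g=cv2.GaussianBlur(cv2.cvtColor(cv2.imread(img),cv2.COLOR_BGR2GRAY),(3,3),0).astype(np.float32)
    a,b=proj(cam,[*A,z]),proj(cam,[*B,z]);nn=np.array([-(b-a)[1],(b-a)[0]]);nn/=np.linalg.norm(nn)
    P=[]
    s=np.arange(-w,w+.01,.25)
    for t in np.linspace(margin,1-margin,n):
        c=a+(b-a)*t;q=(c+s[:,None]*nn).astype(np.float32)
        v=cv2.remap(g,q[None,:,0],q[None,:,1],cv2.INTER_LINEAR)[0]
        d=np.gradient(v);i=np.argmax(abs(d))
        if abs(d[i])<2: continue
        k=slice(max(i-4,0),i+5);dd=abs(d[k]);P.append(px(cam,*(c+nn*(s[k]*dd).sum()/dd.sum()),z)[:2])
    P=np.array(P);ax=0 if abs(B[0]-A[0])>abs(B[1]-A[1]) else 1
    k=np.polyfit(P[:,ax],P[:,1-ax],1)
    for _ in range(5):
        e=P[:,1-ax]-np.polyval(k,P[:,ax]);m=abs(e)<max(1.,1.5*np.median(abs(e)));k=np.polyfit(P[m,ax],P[m,1-ax],1)
    print(img,cam,z,"angle",np.degrees(np.arctan(k[0])).round(2),"mid",np.polyval(k,(A[ax]+B[ax])/2).round(1),m.sum(),len(P))
for img in("pics/scene0.png","pics/scene0.png"): pass
ref("pics/scene0.png","scene",(676.7,-72.1),(393.1,-65.7),10)
ref("pics/scene0.png","scene",(580,-150.5),(480,-148.5),10)
ref("pics/top0.png","top",(674,-75.9),(388.2,-69.8),10)
ref("pics/top0.png","top",(672,-159.6),(386.6,-151.7),10)
for n in ("pics/full_top7.png","pics/full_scene8.png","pics/full_scene10.png"):
    ref(n,n[10:-5].rstrip("1"),(676.7,-72.1),(393.1,-65.7),10) if "scene" in n else None
```

```text
pics/scene0.png scene 10 angle -1.45 mid -65.0 60 60
pics/scene0.png scene 10 angle -0.48 mid -153.8 52 60
pics/top0.png top 10 angle -1.32 mid -71.9 58 60
pics/top0.png top 10 angle -1.6 mid -157.3 60 60
pics/full_scene8.png scene 10 angle -1.37 mid -65.2 53 60
pics/full_scene10.png scene 10 angle -1.37 mid -65.1 57 60
```

```bash
python3 -m inch '{"travel":[[0,0,0],[0,0,0],[0,0,0],[0,0,0],[0,0,0],[0,0,0],[0,0,0],[0,0,0],[0,0,0],[0,0,0]],"twist":[0,0,0,0,0,0,0,0,0,0],"fingers":[0.3,0.3,0.3,0.3,0.3,0.3,0.3,0.3,0.3,0.3]}'; python3 look.py 11 m
python3 - <<'E'
import numpy as np
for P in((624.8,-117.),(626,-116.5)):
    s=np.radians(2*53.38+1.45);M=np.array([528,178.2])-P;print("miss mm",M@[-np.sin(s),np.cos(s)])
E
```

```text
clock: 18.6
eef_pos: [626.3, -117.4, 126.3]
tool_rot: [-3.141, -0.001, 0.932]
force: [-0.8, 3.2, 6.1]
width: 8.3
18.6 [ 626.29976894 -117.36627642  126.29189308] [-1.79966233e+02 -7.40389446e-02  5.33834762e+01] [-0.78260047  3.18437735  6.063212  ] 8.330817543687143
miss mm -0.29819475878249196
miss mm 0.997956627990059
```

View pics/full_scene11.png

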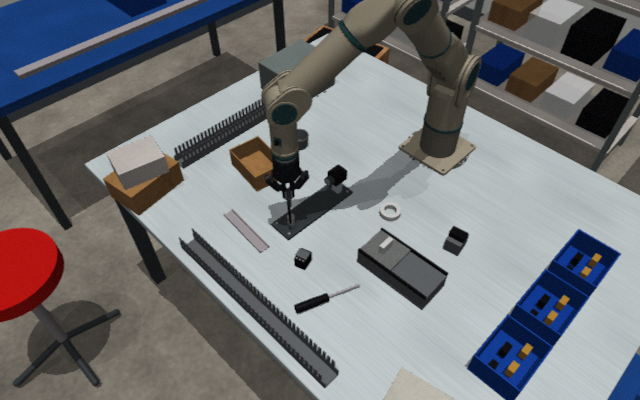

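The cover is shut (handle at about (388,243)), the mirror is held and steady, and the other things are where they were. Handing in.

```bash
python3 -c "
from cell import ctrl
print(ctrl.finish_job())"
```

```text
the job is handed in; nothing more can be done
None
```

I shut the cover first, then turned the mirror by its bar and handed in at 18.6 s, still gripping it.

- **Cover:** I gripped the handle and slid it until it stopped at y ≈ 186 mm with 12 N against it. Afterwards the pictures showed it closed right to the module's end.
- **Mirror:** the tool is steady at 53.4° yaw, about 54.8° from rest. The line of sight works out to pass within about 1 mm of the marker. That is calculated: I could not see through the bench camera. Position errors could add about 4 mm, and an overlay of the mirror's outline in the picture agreed to about 0.5°.
- **Other things:** nothing else on the bench looks moved in the last picture.

**What failed or disagreed:**
- **First grasp:** my first attempt on the handle closed just above it. The fingertips appeared about 24 mm higher than `ctrl.nose_length` implies, so I went by the pictures instead and the second grip held.
- **Pivot position:** the scene picture put the mirror's pivot about 3 mm off in y. I used the value found when gripping the bar.
- **Base-plate heading:** readings ranged from -1.3° to -2.0°, plus one poor fit at -0.5°. I used -1.45°.

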